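# Fetch the bottom ring gauge and gauge the shaft

## Robot

A 6-joint arm with a two-finger parallel gripper is mounted at the origin on a cart in front of the work surface, level with it; the furniture and walls round the work are solid. World frame = base frame: x ahead of the robot, y to its left, z up, the work surface at z = 0. Lengths are in m, angles in rad, forces in N, time in s.
With the tool pointing down it reaches from about 0.35 to 0.975 m from the base axis. Payload 4.9 kg.
Tool frame: the origin (TCP) lies at the very end of the fingers, on their centre line; the grasp point (between the pads) lies 19 mm behind it (r.grip_depth is the distance from the TCP to the grasp point, in m); z points along the fingers, y is the line along which they close (so a half turn about z gives the same grasp; the last joint's range is limited). The gripper opens to 85 mm and grips with 20 to 120 N. Pads are 22 mm wide; open, the fingers measure 114 mm over their backs; the gripper's body (76 mm by 85 mm) begins 54 mm behind the grasp point. The pads swing forward as they close: fully open they stand 13 mm farther back than shut.
Start: joints at [1.055, 0.053, 1.613, -0, 1.476, -0.119], TCP at [0.242, 0.576, 0.231] pointing down, gripper open.
Joint ranges: [-3.01, 3.01], [-1.01, 2.22], [0.06, 2.58], [-1.02, 4.17], [0.09, 2.62], [-3.14, 3.14]. Speed limits (rad/s): [2.57, 2.57, 3.14, 3.14, 3.14, 3.14].

## Interface

Orientations are given as a rotation vector (axis times angle).
In Python, from plant import r, capture, order gives the robot as it stands. The module is installed in compiled form; this text tells all that it offers.
- The arm moves only by the tool play_rows, never from a script. Its arguments are lists of equal length, an entry for each row: "linear": the shift along the tool's x, y, z in mm, a list of three; "turn": the turn about the tool's z in degrees. A call has 1 to 12 rows; each row is the pose to reach, as a shift and turn from the pose commanded when the call began, along the tool's axes at that moment; what a row does not reach only later rows make up. A row lasts 1/8 s, in which the tool goes at most 62.5 mm and 10.7 degrees, less where a joint would pass 70% of its speed; a pose out of reach is approached as far as the arm can. A call with a gripper value outside its range is refused whole. "gripper" is the opening, from -1 (shut) to 1 (fully open), set as the call begins (left out, the last holds). The fingers move at their own pace and stop on an object; the grip force is fixed at half the most. Time passes only in rows, so rows that repeat a pose let the fingers close. It gives the time, the measured TCP pose, the force, the opening and the grip force at its end, in the units of the state.
- r.sense(): the state, without advancing time (a new reading comes with each control period).
- capture(name): name is "scene" or "top" or "wrist"; returns a dict with "frame" (400x640x3 uint8, red, green, blue), "fov_y" (degrees; the focal length in pixels is half the picture's height over the tangent of half this angle, whatever the lens; pixels are square), "cx", "cy" (the principal point, pixels), "rvec" (rotation vector, rad) and "tvec" (3), from world to camera coordinates, as OpenCV has them. Camera axes: x right, y down, z forward; pixel columns grow to the right and rows downward; lengths in m; the calibration is good to about 2 mm. A picture is of the moment at which its call begins. There is no depth.
- order.close_job(): hands the job in; it is judged then, once.
The state is a dict: "clock": time; "qpos": joint angles; "qd": joint speeds; "joint_efforts": joint torques, N m; "tool_pos": TCP position; "ee_rot": TCP orientation; "contact_force": force on the tool from outside, world axes, zero at the start; "wrist_torque": the same for the moment, N m; "gripper_width": finger opening in m; "gripper_force": force on a finger pad.
Only numpy, scipy, OpenCV 4.12 (cv2) and the standard library are available. Lean on these libraries where they do the work, as an engineer would, in place of code of your own. Each camera call takes 0.05 s, during which the arm holds its last target. There are 200 camera calls.

## Task

The turned shaft in the clamp stand is to be checked with the large ring gauge, which sits at the bottom of the stepped post. Lay the small and the middle ring gauge aside on the cork mat, slip the large one over the shaft down onto its shoulder, then put the middle and then the small gauge back on their steps of the post, handles turned clear of each other so that both lie flat. Set the gauges down, do not drop them, and leave the loupe, the oil vial, the oil bottle and the tub of O-rings where they stand.

Things in the scene. Friction and masses are not known exactly. Their poses are not given: they have to be found in the camera images.
- ring_small: Small ring gauge: steel ring, outside diameter 42 mm, bore 16, 16 thick, one black handle out sideways: 10 mm stem, then a grip 24 mm thick, 33 to 76 mm from the ring's centre and 1 to 25 mm above its underside. Origin: centre of the underside; z up, x along the handle. Starts on the post, underside 56 mm up. Grip across the outside diameter, away from its handle and the next lower one.
- ring_middle: Middle ring gauge: steel ring, outside diameter 54 mm, bore 29, 16 thick, one black handle out sideways: 10 mm stem, then a grip 24 mm thick, 39 to 82 mm from the ring's centre and 1 to 25 mm above its underside. Origin: centre of the underside; z up, x along the handle. Starts on the post, underside 38 mm up. Grip across the outside diameter, away from its handle and the next lower one.
- ring_large: Large ring gauge: steel ring, outside diameter 66 mm, bore 42, 16 thick, one black handle out sideways: 10 mm stem, then a grip 24 mm thick, 45 to 88 mm from the ring's centre and 1 to 25 mm above its underside. Origin: centre of the underside; z up, x along the handle. Starts on the post, underside 20 mm up. Grip across the outside diameter, away from its handle and the next lower one.
- gauge_post: Storage post, dark steel, fixed: foot 96 mm wide, 9 high; 60 mm pedestal to 20 mm up; step 38 mm in diameter from 20 to 38 up, step 25 from 38 to 56, tapered pin 11 from 56 to 71. Underside of large ring rests 20 up, middle 38, small 56, each at its own height even if others are gone. Handles of neighbours within 25 deg strike and the upper ring cannot lie flat. Origin: centre of foot, z up.
- shaft_stand: Clamp stand with upright turned steel shaft, fixed: base plate 104 x 86 x 12 mm, clamp block to 28 mm up; shaft: collar 54 mm in diameter, its top (the shoulder) 40 mm up; journal 38 mm in diameter from 40 to 66 up, tapering to 24 at 74; end spigot 18 up to 84. Only the large ring passes over the journal. Origin: on the shaft's axis at the trolley top; z up, x along the plate's long side.
- mat: Flat cork mat, fixed, 230 (x) x 140 (y) x 3 mm. Origin: centre of its underside, on the trolley top; z up. Gauges are laid on it flat; their handles may reach over its edge.
- loupe: Black eye loupe standing on its wide rim, 37 mm across, 26 mm high. Bystander. Origin: centre of its underside.
- oil_vial: Glass vial with a green cap, 24 mm across, 59 mm high. Bystander. Origin: centre of its underside.
- oil_bottle: Cream squeeze oil bottle with a red needle spout, 41 mm across, 110 mm high. Bystander. Origin: centre of its underside.
- ring_tub: Small pale open tub of O-rings, 45 mm across, 20 mm high. Bystander. Origin: centre of its underside.

How it is judged:
On the way, in this order (a step that is already met when the one before it is completed fails the run):
1. the small and the middle ring gauge both lie released on the mat, the large one still on the post (x of ring_small in the frame of mat between -0.115 and 0.115 m and y of ring_small in the frame of mat between -0.07 and 0.07 m and z of each of ring_small, ring_middle in the frame of mat below 0.008 m and angle between each of ring_small, ring_middle's own z axis and vertical below 0.08 rad and x of ring_middle in the frame of mat between -0.115 and 0.115 m and y of ring_middle in the frame of mat between -0.07 and 0.07 m and linear speed of each of ring_small, ring_middle below 0.02 m/s and angular speed of each of ring_small, ring_middle below 0.2 rad/s and contact force between the fingers and ring_small below 0.2 N and contact force between the fingers and ring_middle below 0.2 N and horizontal distance between ring_large and gauge_post below 0.006 m and z of ring_large in the frame of gauge_post between 0.017 and 0.023 m and angle between ring_large's own z axis and vertical below 0.035 rad), for 0.2 s.
2. the large ring gauge sits on the shaft's shoulder, released (horizontal distance between ring_large and shaft_stand below 0.006 m and z of ring_large in the frame of shaft_stand between 0.037 and 0.043 m and angle between ring_large's own z axis and vertical below 0.035 rad and linear speed of ring_large below 0.02 m/s and angular speed of ring_large below 0.2 rad/s and contact force between the fingers and ring_large below 0.2 N), for 0.2 s.
3. the middle ring gauge is back on its step, released, before the small one (horizontal distance between ring_middle and gauge_post below 0.006 m and z of ring_middle in the frame of gauge_post between 0.035 and 0.041 m and angle between ring_middle's own z axis and vertical below 0.035 rad and linear speed of ring_middle below 0.02 m/s and angular speed of ring_middle below 0.2 rad/s and contact force between the fingers and ring_middle below 0.2 N), for 0.2 s.
At the end, for the whole second after the job is handed in: The large ring gauge lies round the shaft on its shoulder (underside 40 mm up), the middle one on the first step of the post (38 mm) and the small one on the second step (56 mm): each within 6 mm of the axis, within 3 mm of its height, flat within 2 degrees, released and at rest (all of step 2 and all of step 3 and horizontal distance between ring_small and gauge_post below 0.006 m and z of ring_small in the frame of gauge_post between 0.053 and 0.059 m and angle between ring_small's own z axis and vertical below 0.035 rad and linear speed of ring_small below 0.02 m/s and angular speed of ring_small below 0.2 rad/s and contact force between the fingers and ring_small below 0.2 N); the robot touches nothing.
It fails at once if the loupe is shifted by more than 15 mm or knocked over (distance of loupe from where it was at the start of the episode above 0.015 m or angle between loupe's own z axis and vertical above 0.5 rad).
It fails at once if the oil vial is shifted by more than 15 mm or knocked over (distance of oil_vial from where it was at the start of the episode above 0.015 m or angle between oil_vial's own z axis and vertical above 0.5 rad).
It fails at once if the oil bottle is shifted by more than 15 mm or knocked over (distance of oil_bottle from where it was at the start of the episode above 0.015 m or angle between oil_bottle's own z axis and vertical above 0.5 rad).
It fails at once if the tub of O-rings is shifted by more than 15 mm or knocked over (distance of ring_tub from where it was at the start of the episode above 0.015 m or angle between ring_tub's own z axis and vertical above 0.5 rad).
It fails at once if a ring gauge is dropped (falls free for more than about 20 mm) ((contact force between the fingers and ring_small below 0.05 N and linear speed of ring_small above 0.63 m/s) or (contact force between the fingers and ring_middle below 0.05 N and linear speed of ring_middle above 0.63 m/s) or (contact force between the fingers and ring_large below 0.05 N and linear speed of ring_large above 0.63 m/s)).
It also fails if it takes over 136 s, if anything falls off the work surface, if the arm or the gripper's body presses on something with over 40 N, if the wrist force passes 120 N, or if a joint passes its speed limit or range.

## Working session

There is one attempt and no reset: what is moved stays moved. The work goes in short steps, Python scripts to look and compute and a tool call to move; the robot and the scene stay as the last step left them, time stands still between calls to the robot, and variables do not carry over. Pictures are saved under pics/ and viewed, at most 14 in all, crops included, and the job is handed in when it is done.

Besides the shell and the picture viewer there is one more tool, called by a JSON object that holds its "method" and its "body", one argument or row to a line. play_rows: Moves the arm, as the interface text tells. Its arguments: {"type":"object","properties":{"linear":{"type":"array"},"turn":{"type":"array"},"gripper":{"type":"number"}},"required":["linear","turn"]}

```bash
mkdir -p pics
cat > h.py <<'E'
import numpy as np, cv2
from plant import r, capture, order
def cam(n):
    c=capture(n); f=c['frame'].shape[0]/2/np.tan(np.radians(c['fov_y'])/2)
    c['K']=np.array([[f,0,c['cx']],[0,f,c['cy']],[0,0,1.]]); c['R']=cv2.Rodrigues(np.array(c['rvec'],float))[0]; c['t']=np.array(c['tvec'],float)
    return c
def px(c,P):
    p=(c['R']@np.atleast_2d(P).T).T+c['t']; p=p@c['K'].T; return p[:,:2]/p[:,2:]
def world(c,u,v,z):
    d=c['R'].T@np.linalg.inv(c['K'])@[u,v,1]; o=-c['R'].T@c['t']; return o+d*(z-o[2])/d[2]
def save(c,n): cv2.imwrite('pics/'+n,c['frame'][:,:,::-1])
E
python3 - <<'E'
from h import *
for n in ('scene','top','wrist'):
    c=cam(n); save(c,n+'0.png'); print(n,c['K'][0,0],c['cx'],c['cy'],-c['R'].T@c['t'],c['R'][2])
print(r.sense())
E
```

```text
scene 492.31364047834137 326.1494798527596 200.71688206928764 [-0.12974536 -0.44313454  0.72163685] [ 0.60630243  0.44946728 -0.65603088]
top 499.8363539764814 317.4609193588042 196.67703594271003 [0.27684414 0.01505312 1.1641996 ] [ 0.19817949 -0.03112359 -0.97967148]
wrist 275.90431203763467 319.4003966936463 199.71072813817491 [0.17670023 0.60345348 0.37362165] [ 0.25575656 -0.10979491 -0.96048616]
{'clock': 0.15, 'qpos': array([ 1.05500656e+00,  5.31784295e-02,  1.61396295e+00, -3.24025903e-06,
        1.47600535e+00, -1.19029621e-01]), 'qd': array([-0.00175877, -0.00122854, -0.00353009, -0.00018522,  0.00214286,
        0.00074105]), 'joint_efforts': array([-4.92240360e-05, -3.94243634e+01, -3.70721447e+01, -1.11724064e-04,
        4.66509053e-03, -1.21062200e-05]), 'tool_pos': array([0.24129885, 0.57602011, 0.2303714 ]), 'ee_rot': array([-6.19053948e-01, -3.07950372e+00,  2.32041279e-03]), 'contact_force': array([ 0.89516902, -0.20380485,  0.28737044]), 'wrist_torque': array([-0.01816735,  0.0123837 , -0.00944091]), 'gripper_force': 0.0, 'gripper_width': 0.08549137100778803}
```

View pics/top0.png

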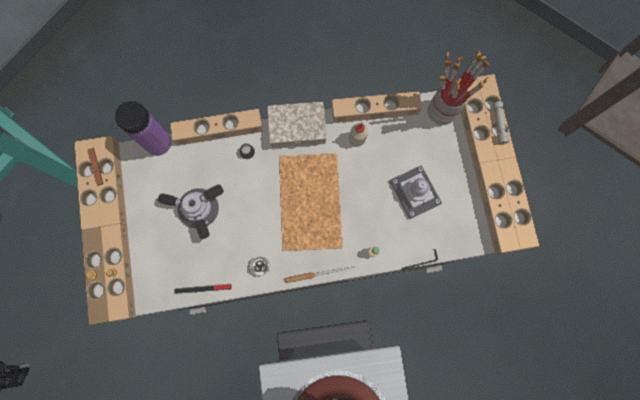

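View pics/scene0.png

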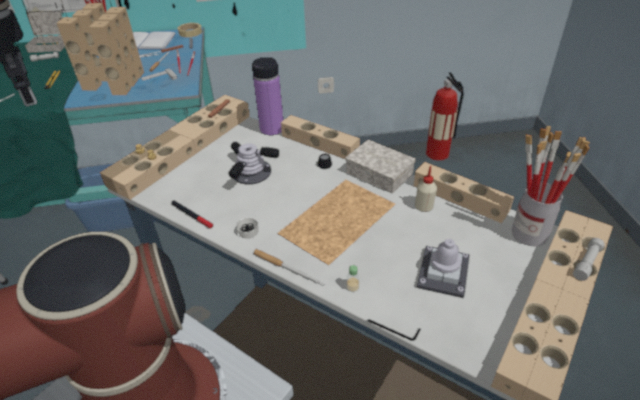

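Top view: post at about (196,207) with handles at (165,200), (213,190) and (203,230); mat at (310,200), shaft at (418,190), vial (374,252), loupe (246,151), tub (259,267), bottle (359,133).

Run:
```python
from h import *
c=cam('top'); s=cam('scene')
a=cv2.resize(c['frame'][165:255,140:260],(800,600),interpolation=cv2.INTER_CUBIC)[:, :, ::-1]
b=cv2.resize(s['frame'][130:190,220:300],(400,300),interpolation=cv2.INTER_CUBIC)[:,:,::-1]
d=cv2.resize(c['frame'][155:230,380:455],(400,400),interpolation=cv2.INTER_CUBIC)[:,:,::-1]
e=cv2.resize(s['frame'][230:300,410:480],(400,400),interpolation=cv2.INTER_CUBIC)[:,:,::-1]
a=cv2.resize(a,(400,300))
z=np.zeros((100,400,3),np.uint8)
cv2.imwrite('pics/crops.png',np.hstack([np.vstack([a,b]),np.vstack([cv2.resize(d,(300,300)),cv2.resize(e,(300,300))])]))
for n,u,v,zz in [('post top',196,205,.07),('mat tl',280,154,.003),('mat tr',338,154,.003),('mat br',342,249,.003),('mat bl',282,250,.003),('shaft top',420,187,.08),('vial',374,252,.055),('loupe',246,151,.02),('tub',259,267,.02),('bottle',359,129,.1)]:
    print(n,world(c,u,v,zz).round(4))
for n,u,v,zz in [('shaft top',448,242,.08),('post',248,148,.07)]: print(n,world(s,u,v,zz).round(4))
```

```text
post top [0.5148 0.2506 0.07  ]
mat tl [0.6278 0.0539 0.003 ]
mat tr [ 0.6095 -0.0849  0.003 ]
mat br [ 0.3814 -0.062   0.003 ]
mat bl [0.3973 0.0764 0.003 ]
shaft top [ 0.4881 -0.2485  0.08  ]
vial [ 0.3608 -0.1279  0.055 ]
loupe [0.6405 0.1327 0.02  ]
tub [0.3641 0.1317 0.02  ]
bottle [ 0.6331 -0.1312  0.1   ]
shaft top [ 0.4941 -0.2508  0.08  ]
post [0.5224 0.2611 0.07  ]
```

View pics/crops.png

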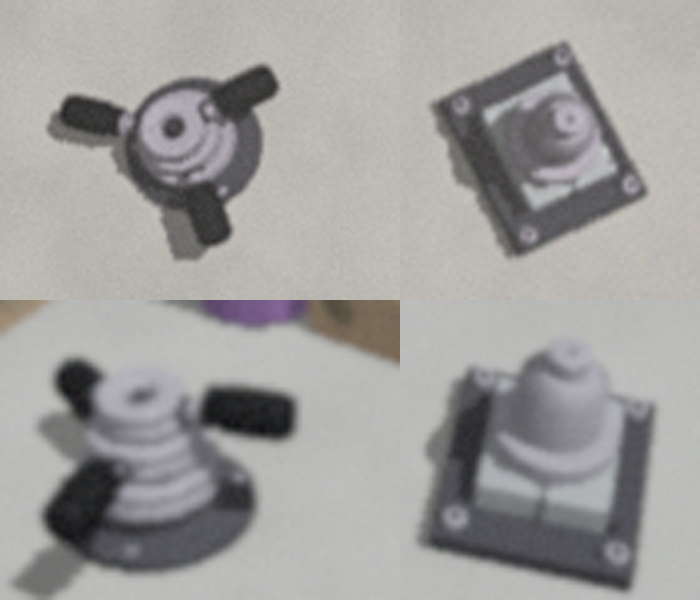

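The crops show the pin top at (192,203) and the shaft tip at (422,185) in the top image. The small ring's handle points up-right. I'll move the wrist camera over the post for accurate positions.

```bash
cat >> h.py <<'E'
def pose():
    s=r.sense(); R=cv2.Rodrigues(np.array(s['ee_rot'],float))[0]; return np.array(s['tool_pos']),R,s
def goal(x,y,z,yaw=None):
    p,R,s=pose(); cur=np.degrees(np.arctan2(R[1,1],R[0,1]))
    d=R.T@(np.array([x,y,z])-p)*1000
    t=0 if yaw is None else (cur-yaw+90)%180-90
    print('lin',d.round(1),'turn',round(t,1),'| cur',p.round(4),'yaw',round(cur,1),'q',np.round(s['qpos'],2),'t',round(s['clock'],2),'F',np.round(s['contact_force'],1),'tilt',np.round(R[2],3))
E
python3 - <<'E'
from h import *
c=cam('top')
print(world(c,191.9,203.1,.071),world(c,422,185,.084))
goal(.51,.25,.26,67.3)
E
```

```text
[0.52006691 0.2590823  0.071     ] [ 0.49123039 -0.25271576  0.084     ]
lin [-373.8 -197.1  -29. ] turn -0.0 | cur [0.2414 0.5763 0.2309] yaw 67.3 q [ 1.06  0.05  1.61  0.    1.48 -0.12] t 0.3 F [-1.1 -0.   0.5] tilt [ 0.    -0.001 -1.   ]
```

{"method": "play_rows", "body": {
  "linear": [
    [-47,-25,-4],
    [-94,-50,-8],
    [-140,-74,-11],
    [-187,-99,-15],
    [-234,-123,-18],
    [-280,-148,-22],
    [-327,-172,-25],
    [-374,-197,-29],
    [-374,-197,-29],
    [-374,-197,-29]
  ],
  "turn": [0,0,0,0,0,0,0,0,0,0]
}}

```text
clock: 1.55
tool_pos: [0.51, 0.2504, 0.2601]
ee_rot: [-0.62, -3.079, -0.0]
contact_force: [-0.1, -0.0, -0.1]
gripper_width: 0.0853
gripper_force: 0.0
```

Run:
```python
from h import *
c=cam('wrist'); save(c,'w1.png'); goal(.52,.259,.2)
t=cam('top'); s=cam('scene'); np.save('pics/s.npy',s['frame'])
print(px(c,[[.52,.259,.071],[.52,.259,.009],[.568,.259,.009],[.52,.307,.009]]).round(1))
```

```text
lin [-6.4 11.5 60.1] turn 0 | cur [0.5097 0.2509 0.2601] yaw 67.3 q [ 0.33 -0.1   1.71  0.    1.53 -0.85] t 1.6 F [-0.5 -0.1 -0.2] tilt [ 0.001  0.    -1.   ]
[[329.  184. ]
 [327.5 174.4]
 [339.8 203.6]
 [358.6 161.6]]
```

View pics/w1.png

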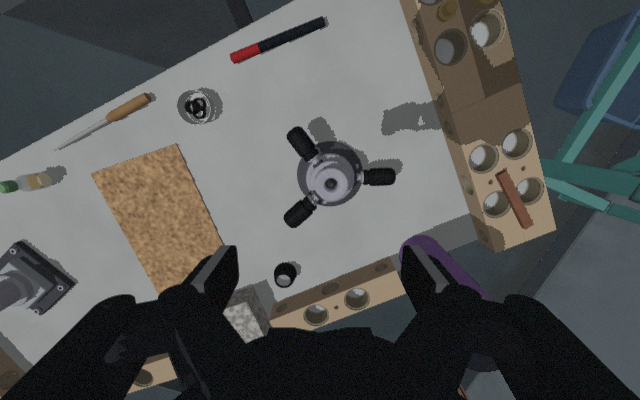

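Wrist view: pin at about (331,184), matching the prediction (329,184). Handles are at (301,142), (380,177) and (298,214). I'll zoom with an overlay of model circles.

Run:
```python
from h import *
c=cam('wrist'); f=c['frame'][110:240,270:410][:,:,::-1]
k=5
f=cv2.resize(f,None,fx=k,fy=k,interpolation=cv2.INTER_CUBIC)[:600,:700].copy()
a=np.radians(np.arange(0,360,4))
for (rad,z,col) in [(.021,.072,(0,0,255)),(.048,.009,(0,255,0)),(.033,.036,(255,0,0))]:
    P=np.c_[.52+rad*np.cos(a),.259+rad*np.sin(a),0*a+z]
    for u,v in px(c,P): cv2.circle(f,(int((u-270+.5)*k),int((v-110+.5)*k)),1,col,-1)
cv2.imwrite('pics/w1z.png',f)
for u,v in [(301,142),(380,177),(298,214)]:
  for z in (.033,.051,.069):
    d=world(c,u,v,z)[:2]-[.52,.259]; print((u,v),z,np.hypot(*d).round(4),np.degrees(np.arctan2(d[1],d[0])).round(1))
```

```text
(301, 142) 0.033 0.0603 -166.6
(301, 142) 0.051 0.0607 -168.3
(301, 142) 0.069 0.0612 -169.9
(380, 177) 0.033 0.0715 68.8
(380, 177) 0.051 0.0677 71.9
(380, 177) 0.069 0.0641 75.5
(298, 214) 0.033 0.0663 -61.6
(298, 214) 0.051 0.0606 -64.2
(298, 214) 0.069 0.055 -67.4
```

View pics/w1z.png

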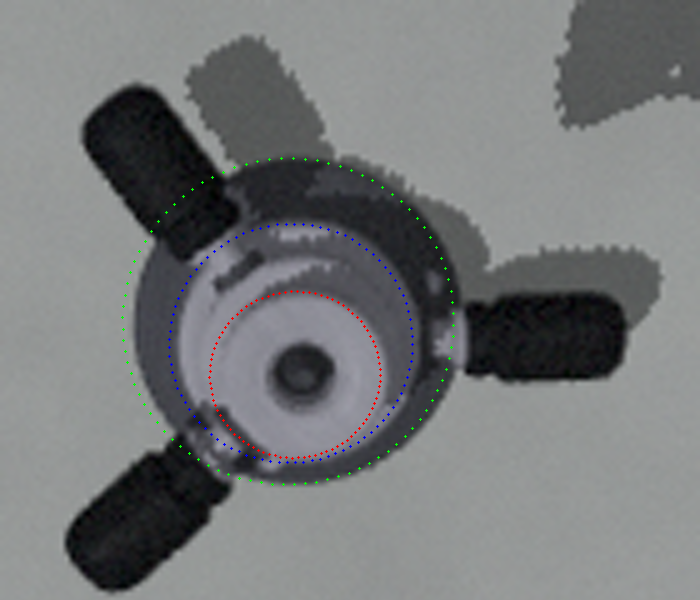

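Run:
```python
from h import *
goal(.521,.2605,.057,62)
```

```text
lin [ -7.1  12.9 203.2] turn 5.4 | cur [0.5095 0.2513 0.2602] yaw 67.4 q [ 0.33 -0.1   1.71  0.    1.53 -0.85] t 1.75 F [-0.  -0.6 -0.4] tilt [ 0. -0. -1.]
```

{"method": "play_rows", "body": {
  "linear": [
    [-7,12.5,40],
    [-7,12.5,80],
    [-7,12.5,120],
    [-7,12.5,150],
    [-7,12.5,170],
    [-7,12.5,185],
    [-7,12.5,195],
    [-7,12.5,200],
    [-7,12.5,203],
    [-7,12.5,203]
  ],
  "turn": [5.4,5.4,5.4,5.4,5.4,5.4,5.4,5.4,5.4,5.4],
  "gripper": 0.5
}}

```text
clock: 3.0
tool_pos: [0.5219, 0.2591, 0.0577]
ee_rot: [0.764, 3.047, 0.001]
contact_force: [-0.6, 0.4, -0.3]
gripper_width: 0.0641
gripper_force: 0.0
```

Run:
```python
from h import *
c=cam('wrist'); save(c,'w2.png'); goal(.521,.2605,.057,62); print(r.sense()['gripper_width'])
s=cam('scene'); 
cv2.imwrite('pics/c2.png',np.hstack([cv2.resize(c['frame'][180:400,180:460],(420,330)),cv2.resize(s['frame'][110:210,190:290],(330,330))])[:,:,::-1])
```

```text
lin [1.5 0.7 0.9] turn -0.1 | cur [0.522  0.2591 0.0579] yaw 61.9 q [ 0.33  0.12  1.84  0.    1.17 -0.75] t 3.05 F [-0.2 -1.4 -0.5] tilt [-0.001  0.001 -1.   ]
0.06410813901432266
```

View pics/c2.png

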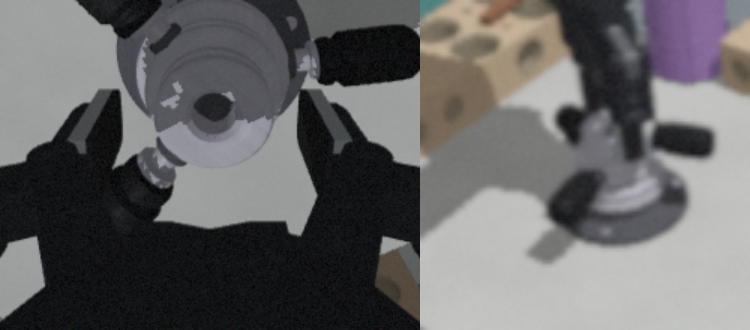

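The ring sits between the fingers; its bore is at full-frame pixel ~(321,251).

Run:
```python
from h import *
c=cam('wrist'); p,R,s=pose()
for z in (.072,.068): 
  w=world(c,321,252,z); print(w.round(4), (R.T@(w-p)*1000).round(1))
w=world(c,322,180+168/1.5,.072);print('edge',w.round(4),(R.T@(w-p)*1000).round(1))
```

```text
[0.5184 0.2621 0.072 ] [  4.6   0.9 -14.1]
[0.5202 0.2611 0.068 ] [  2.6   0.9 -10.1]
edge [0.5397 0.2513 0.072 ] [-19.2   1.5 -14.1]
```

{"method": "play_rows", "body": {
  "linear": [
    [1.7,1,1.5],
    [1.7,1,1.5],
    [1.7,1,1.5]
  ],
  "turn": [0,0,0]
}}

```text
clock: 3.52
tool_pos: [0.5205, 0.2608, 0.0558]
ee_rot: [-0.763, -3.047, 0.0]
contact_force: [-0.3, 0.0, -0.0]
gripper_width: 0.0639
gripper_force: 0.0
```

{"method": "play_rows", "body": {
  "linear": [
    [0,0,0],
    [0,0,0],
    [0,0,0],
    [0,0,0],
    [0,0,0],
    [0,0,0]
  ],
  "turn": [0,0,0,0,0,0],
  "gripper": -1
}}

```text
clock: 4.28
tool_pos: [0.5209, 0.2608, 0.0563]
ee_rot: [0.763, 3.047, 0.001]
contact_force: [-1.6, 0.3, 4.7]
gripper_width: 0.04
gripper_force: 61.1
```

{"method": "play_rows", "body": {
  "linear": [
    [0,0,-3],
    [0,0,-8],
    [0,0,-15],
    [0,0,-25],
    [0,0,-35],
    [0,0,-50],
    [0,0,-60],
    [0,0,-60]
  ],
  "turn": [0,0,0,0,0,0,0,0]
}}

```text
clock: 5.28
tool_pos: [0.5215, 0.261, 0.1175]
ee_rot: [0.763, 3.045, 0.002]
contact_force: [-0.3, -0.5, -1.9]
gripper_width: 0.0401
gripper_force: 60.6
```

Run:
```python
from h import *
c=cam('wrist'); s=cam('scene'); goal(.555,0,.1)
cv2.imwrite('pics/c3.png',np.hstack([cv2.resize(c['frame'][180:400,180:460],(420,330)),cv2.resize(s['frame'][100:200,190:290],(330,330))])[:,:,::-1])
```

```text
lin [-153.4 -213.6   15.7] turn 0 | cur [0.5205 0.2607 0.1157] yaw 61.9 q [ 0.34  0.05  1.81 -0.    1.28 -0.74] t 5.38 F [ 0.1  0.  -2.6] tilt [ 0. -0. -1.]
```

View pics/c3.png

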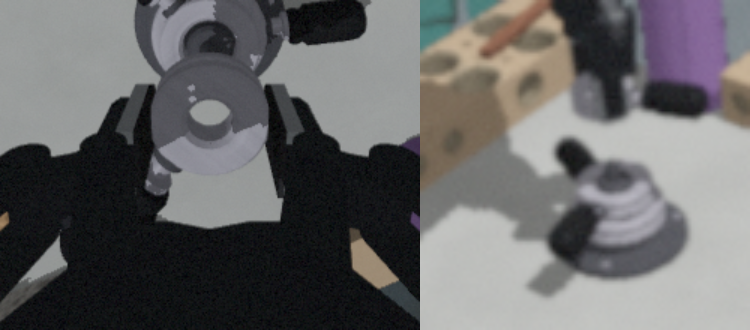

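Small gauge held flat; carrying it to the mat.

{"method": "play_rows", "body": {
  "linear": [
    [-20,-28,0],
    [-50,-70,0],
    [-80,-112,0],
    [-110,-154,0],
    [-138,-192,0],
    [-153,-213.5,0],
    [-153,-213.5,40],
    [-153,-213.5,70],
    [-153,-213.5,90],
    [-153,-213.5,100],
    [-153,-213.5,106],
    [-153,-213.5,106]
  ],
  "turn": [0,0,0,0,0,0,0,0,0,0,0,0]
}}

```text
clock: 6.88
tool_pos: [0.5553, 0.0003, 0.0102]
ee_rot: [0.763, 3.047, 0.0]
contact_force: [-0.1, 0.6, -1.7]
gripper_width: 0.0401
gripper_force: 60.7
```

{"method": "play_rows", "body": {
  "linear": [
    [0,0,2],
    [0,0,4],
    [0,0,5],
    [0,0,6],
    [0,0,6.5],
    [0,0,6.5]
  ],
  "turn": [0,0,0,0,0,0]
}}

```text
clock: 7.62
tool_pos: [0.5549, 0.0003, 0.0034]
ee_rot: [-0.764, -3.047, -0.0]
contact_force: [-1.1, 1.1, -0.7]
gripper_width: 0.0401
gripper_force: 60.8
```

{"method": "play_rows", "body": {
  "linear": [
    [0,0,0.6],
    [0,0,0.6],
    [0,0,0.6]
  ],
  "turn": [0,0,0]
}}

```text
clock: 8.0
tool_pos: [0.5549, 0.0003, 0.0033]
ee_rot: [-0.763, -3.047, 0.0]
contact_force: [-3.8, -0.9, 4.6]
gripper_width: 0.0402
gripper_force: 61.4
```

{"method": "play_rows", "body": {
  "linear": [
    [0,0,0],
    [0,0,0],
    [0,0,0],
    [0,0,0],
    [0,0,-20],
    [0,0,-60],
    [0,0,-100],
    [0,0,-110],
    [0,0,-110]
  ],
  "turn": [0,0,0,0,0,0,0,0,0],
  "gripper": 0.5
}}

```text
clock: 9.12
tool_pos: [0.5555, 0.0002, 0.114]
ee_rot: [0.763, 3.045, 0.0]
contact_force: [0.5, -0.4, -0.6]
gripper_width: 0.0635
gripper_force: 0.0
```

Run:
```python
from h import *
goal(.521,.2605,.113,131)
```

```text
lin [153.1 213.3   0.9] turn -69.1 | cur [5.555e-01 2.000e-04 1.140e-01] yaw 61.9 q [-0.13 -0.01  1.88 -0.    1.27 -1.21] t 9.12 F [ 0.5 -0.4 -0.6] tilt [-0.002  0.001 -1.   ]
```

{"method": "play_rows", "body": {
  "linear": [
    [20,28,0],
    [46,64,0],
    [72,100,0],
    [98,136,0],
    [124,172,0],
    [144,200,0],
    [153,213.3,0],
    [153,213.3,0],
    [153,213.3,0],
    [153,213.3,20],
    [153,213.3,35],
    [153,213.3,35]
  ],
  "turn": [-10,-20,-30,-40,-50,-60,-69,-69,-69,-69,-69,-69],
  "gripper": 0.75
}}

```text
clock: 10.62
tool_pos: [0.5187, 0.2595, 0.0747]
ee_rot: [1.094, -2.94, -0.0]
contact_force: [0.5, 0.1, -0.6]
gripper_width: 0.0745
gripper_force: 0.0
```

Run:
```python
from h import *
c=cam('wrist'); t=cam('top'); goal(.521,.2605,.037,131)
cv2.imwrite('pics/c4.png',np.hstack([cv2.resize(c['frame'][160:400,180:460],(420,360)),cv2.resize(t['frame'][135:265,230:360],(360,360))])[:,:,::-1])
```

```text
lin [-0.8 -0.3 40.1] turn -0.2 | cur [0.5203 0.2602 0.0771] yaw 130.8 q [ 0.34  0.1   1.84  0.    1.21 -1.95] t 10.72 F [0.1 0.2 0.1] tilt [ 0.001  0.    -1.   ]
```

View pics/c4.png

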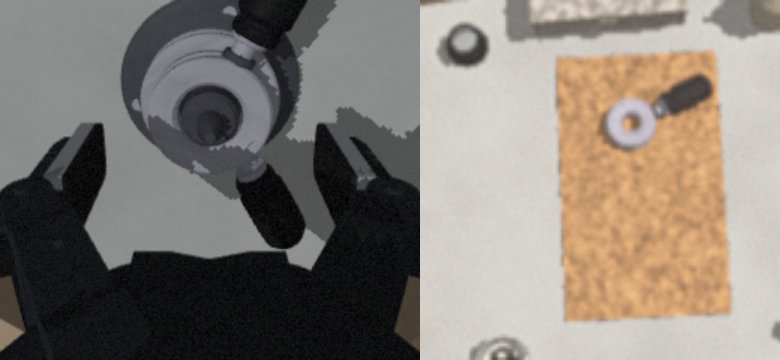

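{"method": "play_rows", "body": {
  "linear": [
    [-0.8,0,15],
    [-0.8,0,28],
    [-0.8,0,36],
    [-0.8,0,40],
    [-0.8,0,40.5],
    [-0.8,0,40.5]
  ],
  "turn": [0,0,0,0,0,0]
}}

```text
clock: 11.48
tool_pos: [0.5215, 0.2612, 0.0376]
ee_rot: [-1.097, 2.943, -0.0]
contact_force: [-0.4, -0.2, 0.3]
gripper_width: 0.0746
gripper_force: 0.0
```

{"method": "play_rows", "body": {
  "linear": [
    [0,0,0],
    [0,0,0],
    [0,0,0],
    [0,0,0],
    [0,0,0],
    [0,0,0]
  ],
  "turn": [0,0,0,0,0,0],
  "gripper": -1
}}

```text
clock: 12.22
tool_pos: [0.522, 0.2613, 0.0383]
ee_rot: [-1.096, 2.942, -0.0]
contact_force: [0.3, 0.1, 6.4]
gripper_width: 0.052
gripper_force: 63.6
```

{"method": "play_rows", "body": {
  "linear": [
    [0,0,-3],
    [0,0,-8],
    [0,0,-15],
    [0,0,-25],
    [0,0,-40],
    [0,0,-60],
    [0,0,-80],
    [0,0,-80],
    [0,0,-80]
  ],
  "turn": [0,0,0,0,0,0,0,0,0]
}}

```text
clock: 13.35
tool_pos: [0.5209, 0.261, 0.1171]
ee_rot: [1.097, -2.944, -0.0]
contact_force: [-0.3, -0.3, -2.0]
gripper_width: 0.052
gripper_force: 63.0
```

Run:
```python
from h import *
c=cam('wrist'); s=cam('scene'); goal(.455,0,.1)
cv2.imwrite('pics/c5.png',np.hstack([cv2.resize(c['frame'][160:400,180:460],(420,360)),cv2.resize(s['frame'][100:200,190:290],(360,360))])[:,:,::-1])
```

```text
lin [ 220.  -154.5   16.4] turn 0 | cur [0.5204 0.2608 0.1161] yaw 130.9 q [ 0.34  0.05  1.81 -0.    1.28 -1.95] t 13.45 F [ 0.7  0.4 -1.9] tilt [ 0.002  0.001 -1.   ]
```

View pics/c5.png

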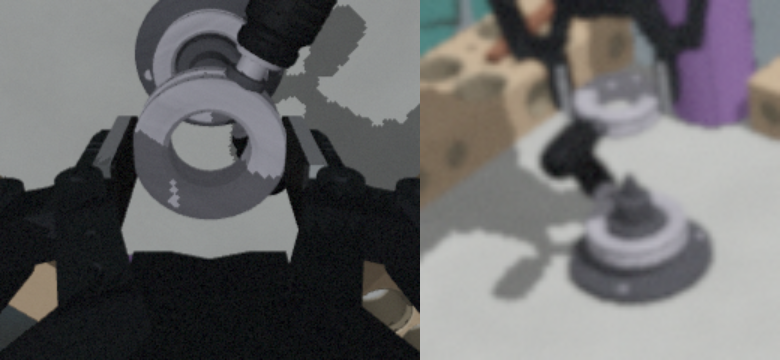

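{"method": "play_rows", "body": {
  "linear": [
    [30,-21,0],
    [72,-50.5,0],
    [114,-80,0],
    [156,-109.5,0],
    [198,-139,0],
    [220,-154.5,0],
    [220,-154.5,40],
    [220,-154.5,70],
    [220,-154.5,90],
    [220,-154.5,102],
    [220,-154.5,107],
    [220,-154.5,107]
  ],
  "turn": [0,0,0,0,0,0,0,0,0,0,0,0]
}}

```text
clock: 14.95
tool_pos: [0.456, 0.0003, 0.0104]
ee_rot: [-1.097, 2.944, -0.0]
contact_force: [0.2, 0.0, -2.4]
gripper_width: 0.0522
gripper_force: 63.2
```

{"method": "play_rows", "body": {
  "linear": [
    [0,0,2],
    [0,0,4],
    [0,0,5],
    [0,0,6],
    [0,0,6.5],
    [0,0,6.5]
  ],
  "turn": [0,0,0,0,0,0]
}}

```text
clock: 15.7
tool_pos: [0.4558, 0.0003, 0.0037]
ee_rot: [1.097, -2.944, -0.0]
contact_force: [0.5, 0.3, -2.2]
gripper_width: 0.0521
gripper_force: 63.3
```

{"method": "play_rows", "body": {
  "linear": [
    [0,0,0.5],
    [0,0,0.8],
    [0,0,0.8]
  ],
  "turn": [0,0,0]
}}

```text
clock: 16.08
tool_pos: [0.4559, 0.0003, 0.0034]
ee_rot: [1.097, -2.944, -0.0]
contact_force: [-2.8, -0.1, 4.2]
gripper_width: 0.052
gripper_force: 64.0
```

{"method": "play_rows", "body": {
  "linear": [
    [0,0,0],
    [0,0,0],
    [0,0,0],
    [0,0,0],
    [0,0,-20],
    [0,0,-60],
    [0,0,-90],
    [0,0,-90]
  ],
  "turn": [0,0,0,0,0,0,0,0],
  "gripper": 0.8
}}

```text
clock: 17.08
tool_pos: [0.4581, -0.0001, 0.0959]
ee_rot: [-1.095, 2.939, -0.005]
contact_force: [-0.3, -0.5, 0.1]
gripper_width: 0.0771
gripper_force: 0.0
```

Run:
```python
from h import *
c=cam('wrist'); t=cam('top'); save(c,'w6.png'); goal(.521,.2608,.075,131)
a=cv2.resize(t['frame'][135:265,230:360],(360,360))
cv2.imwrite('pics/c6.png',np.hstack([cv2.resize(c['frame'],(440,275))[:, :],np.zeros((275,1,3),np.uint8),cv2.resize(a,(275,275))])[:,:,::-1])
```

```text
lin [-219.9  154.2   17.4] turn -0.1 | cur [4.556e-01 3.000e-04 9.240e-02] yaw 130.9 q [-0.16 -0.24  2.12 -0.    1.26 -2.45] t 17.18 F [ 0.4  0.5 -0.7] tilt [ 0.  0. -1.]
```

View pics/c6.png

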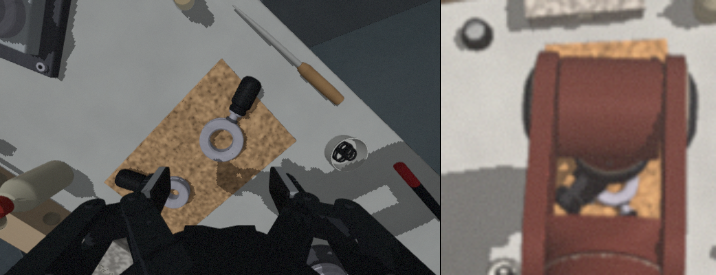

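Both gauges lie on the mat. Next is the large one.

{"method": "play_rows", "body": {
  "linear": [
    [-30,21,-5],
    [-72,50.5,-5],
    [-114,80,-5],
    [-156,109.5,-5],
    [-198,139,-5],
    [-219.5,154,-5],
    [-219.5,154,0],
    [-219.5,154,25],
    [-219.5,154,45],
    [-219.5,154,60],
    [-219.5,154,60]
  ],
  "turn": [0,0,0,0,0,0,0,0,0,0,0],
  "gripper": 1
}}

```text
clock: 18.55
tool_pos: [0.5197, 0.2593, 0.0309]
ee_rot: [1.095, -2.941, 0.0]
contact_force: [0.2, -0.5, 0.3]
gripper_width: 0.0854
gripper_force: 0.0
```

{"method": "play_rows", "body": {
  "linear": [
    [0,0,8],
    [0,0,14],
    [0,0,16],
    [0,0,16],
    [0,0,16]
  ],
  "turn": [0,0,0,0,0]
}}

```text
clock: 19.18
tool_pos: [0.5213, 0.2605, 0.0172]
ee_rot: [-1.097, 2.943, -0.0]
contact_force: [-0.0, 0.3, -0.6]
gripper_width: 0.0854
gripper_force: 0.0
```

{"method": "play_rows", "body": {
  "linear": [
    [0,0,0],
    [0,0,0],
    [0,0,0],
    [0,0,0],
    [0,0,0],
    [0,0,0]
  ],
  "turn": [0,0,0,0,0,0],
  "gripper": -1
}}

```text
clock: 19.92
tool_pos: [0.5217, 0.2608, 0.0181]
ee_rot: [-1.096, 2.943, 0.001]
contact_force: [-1.3, 0.6, 4.4]
gripper_width: 0.0641
gripper_force: 67.1
```

{"method": "play_rows", "body": {
  "linear": [
    [0,0,-3],
    [0,0,-8],
    [0,0,-15],
    [0,0,-25],
    [0,0,-40],
    [0,0,-60],
    [0,0,-80],
    [0,0,-95],
    [0,0,-95],
    [0,0,-95]
  ],
  "turn": [0,0,0,0,0,0,0,0,0,0]
}}

```text
clock: 21.18
tool_pos: [0.5206, 0.2602, 0.1113]
ee_rot: [1.096, -2.943, -0.0]
contact_force: [-0.1, -0.2, -3.2]
gripper_width: 0.064
gripper_force: 66.6
```

Run:
```python
from h import *
c=cam('wrist'); p,R,s=pose(); f=c['frame']; 
z=p[2]+.0025+.016
# overlay expected outer/inner top circle
a=np.radians(np.arange(0,360,3)); k=1.5*1.4
g=cv2.resize(f[180:360,200:440],None,fx=2.5,fy=2.5,interpolation=cv2.INTER_CUBIC)[:,:,::-1].copy()
for rad in (.033,.021):
  P=p+np.c_[rad*np.cos(a),rad*np.sin(a),0*a]; P[:,2]=z
  for u,v in px(c,P): cv2.circle(g,(int((u-200+.5)*2.5),int((v-180+.5)*2.5)),1,(0,0,255),-1)
cv2.imwrite('pics/c7.png',g); goal(.4912,-.2527,.12)
```

```text
lin [ 357.5 -368.7   -8.8] turn 0 | cur [0.5203 0.2601 0.1108] yaw 130.9 q [ 0.34  0.06  1.82  0.    1.27 -1.95] t 21.23 F [ 0.1 -0.4 -4.8] tilt [ 0.002  0.001 -1.   ]
```

View pics/c7.png

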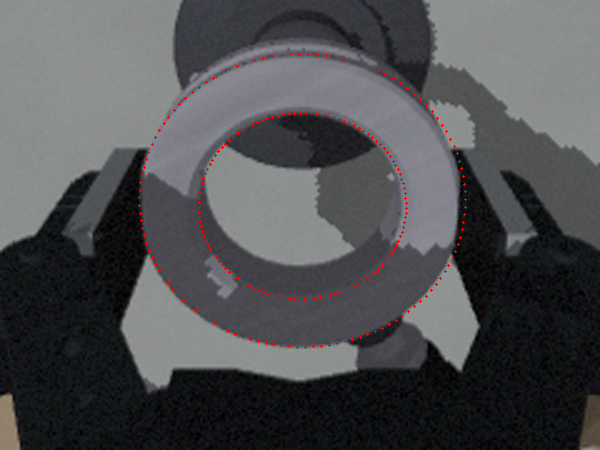

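Ring held flat and centred on the TCP. I'll stop 90 mm short of the shaft to measure it with the wrist camera.

{"method": "play_rows", "body": {
  "linear": [
    [12,-17,-10],
    [36,-50,-10],
    [64,-89,-10],
    [92,-128,-10],
    [120,-167,-10],
    [148,-206,-10],
    [176,-245,-10],
    [204,-284,-10],
    [232,-323,-10],
    [256,-356,-10],
    [267,-369,-10],
    [267,-369,-10]
  ],
  "turn": [0,0,0,0,0,0,0,0,0,0,0,0]
}}

```text
clock: 22.72
tool_pos: [0.56, -0.1944, 0.1217]
ee_rot: [1.093, -2.945, -0.001]
contact_force: [0.3, 1.0, -1.8]
gripper_width: 0.0639
gripper_force: 67.2
```

Run:
```python
from h import *
c=cam('wrist'); p,R,s=pose(); f=c['frame']; t=cam('top')
print('nominal px',px(c,[.4912,-.2527,.084]).round(1), px(c,[.4912,-.2527,.04]).round(1)); goal(.4912,-.2527,.12)
k=2.5; g=cv2.resize(f[0:240,160:480],None,fx=k,fy=k,interpolation=cv2.INTER_CUBIC)[:,:,::-1].copy()
a=np.radians(np.arange(0,360,4))
for rad,z,col in ((.009,.084,(0,0,255)),(.019,.066,(0,255,0)),(.027,.04,(255,0,0))):
  P=np.c_[.4912+rad*np.cos(a),-.2527+rad*np.sin(a),0*a+z]
  for u,v in px(c,P): cv2.circle(g,(int((u-160+.5)*k),int((v+.5)*k)),1,col,-1)
cv2.imwrite('pics/c8.png',g)
```

```text
nominal px [[321.2  85.9]] [[320.8  92.7]]
lin [91.5 -0.3  1.6] turn 0 | cur [ 0.5602 -0.1926  0.1216] yaw 130.9 q [-0.46  0.07  1.79  0.    1.29 -2.74] t 22.82 F [ 0.8  0.8 -3.5] tilt [-0.     0.001 -1.   ]
```

View pics/c8.png

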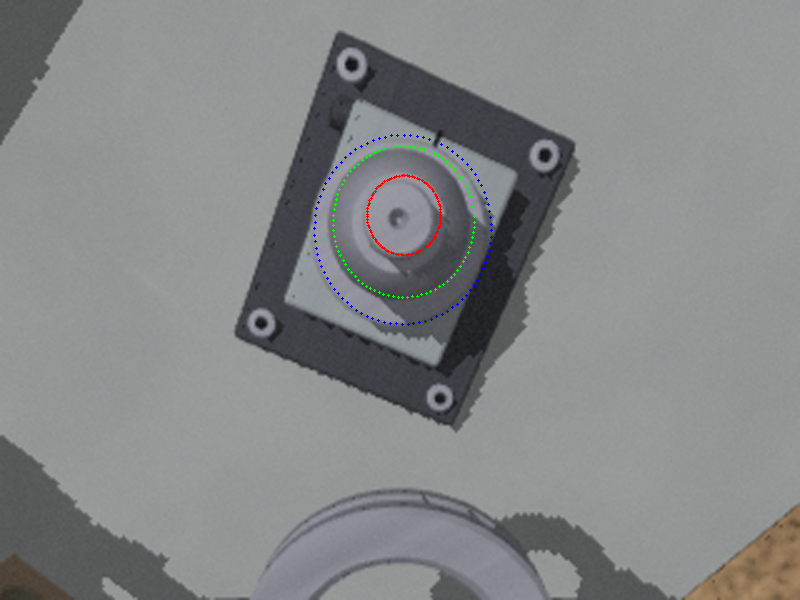

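{"method": "play_rows", "body": {
  "linear": [
    [25,-0.9,0],
    [60,-0.9,0],
    [85,-0.9,0],
    [91,-0.9,0],
    [91,-0.9,0],
    [91,-0.9,0]
  ],
  "turn": [0,0,0,0,0,0]
}}

```text
clock: 23.58
tool_pos: [0.493, -0.2527, 0.122]
ee_rot: [-1.099, 2.943, 0.0]
contact_force: [-0.1, -0.6, -3.0]
gripper_width: 0.0641
gripper_force: 67.2
```

{"method": "play_rows", "body": {
  "linear": [
    [0,0,10],
    [0,0,22],
    [0,0,34],
    [0,0,42],
    [0,0,47],
    [0,0,50],
    [0,0,50]
  ],
  "turn": [0,0,0,0,0,0,0]
}}

```text
clock: 24.45
tool_pos: [0.4924, -0.2537, 0.0719]
ee_rot: [1.097, -2.944, 0.0]
contact_force: [-0.4, 0.2, -2.6]
gripper_width: 0.0644
gripper_force: 67.2
```

Run:
```python
from h import *
c=cam('wrist'); f=c['frame']; s=cam('scene')
k=2.5; g=cv2.resize(f[190:350,240:400],(400,400),interpolation=cv2.INTER_CUBIC); h=cv2.resize(s['frame'][200:300,400:500],(400,400),interpolation=cv2.INTER_CUBIC)
cv2.imwrite('pics/c9.png',np.hstack([g,h])[:,:,::-1]); goal(.4912,-.2527,.07)
```

```text
lin [0.3 1.8 2.4] turn 0 | cur [ 0.4926 -0.2538  0.0724] yaw 130.9 q [-0.61  0.04  1.91  0.    1.2  -2.89] t 24.55 F [-0.7  0.1 -1.9] tilt [-0.    -0.001 -1.   ]
```

View pics/c9.png

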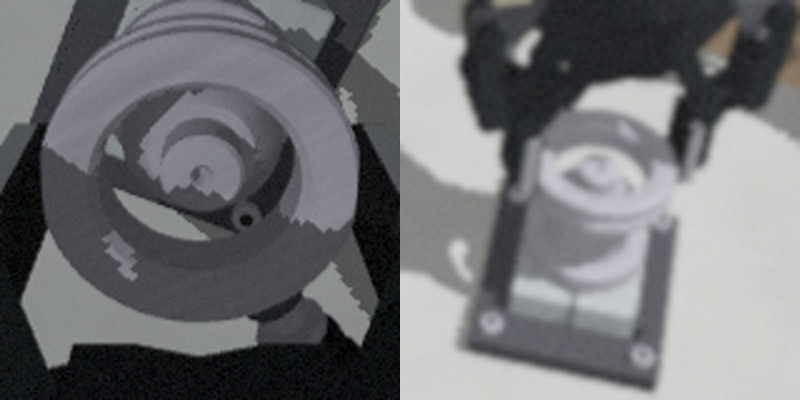

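Tip dimple at crop (201,173) versus ring centre about u=200: lateral alignment is good. Checking the depth direction numerically.

Run:
```python
from h import *
c=cam('wrist'); p,R,s=pose()
W=lambda u,v,z:(R.T@(world(c,240+u/2.5-.3,190+v/2.5-.3,z)-p)*1000).round(1)
zt=p[2]+.0187
print('tip',W(201,173,.084),'outer bottom',W(200,322,zt),'inner bottom',W(200,268,zt),'inner top',W(200,82,zt),'L',W(42,170,zt),W(358,170,zt),p)
```

```text
tip [ -0.5  -0.1 -11.6] outer bottom [-32.3  -0.4 -18.7] inner bottom [-18.8  -0.4 -18.7] inner top [ 22.8  -0.3 -18.7] L [  4.  -32.  -18.7] [  4.   31.3 -18.7] [ 0.4926271  -0.2538308   0.07238615]
```

{"method": "play_rows", "body": {
  "linear": [
    [-1.3,0,0],
    [-1.3,0,4],
    [-1.3,0,8],
    [-1.3,0,12],
    [-1.3,0,15],
    [-1.3,0,15]
  ],
  "turn": [0,0,0,0,0,0]
}}

```text
clock: 25.35
tool_pos: [0.4931, -0.2526, 0.0565]
ee_rot: [1.097, -2.944, -0.001]
contact_force: [-0.2, 0.4, -2.8]
gripper_width: 0.0641
gripper_force: 67.2
```

{"method": "play_rows", "body": {
  "linear": [
    [0,0,4],
    [0,0,8],
    [0,0,12],
    [0,0,15],
    [0,0,17],
    [0,0,18],
    [0,0,18]
  ],
  "turn": [0,0,0,0,0,0,0]
}}

```text
clock: 26.22
tool_pos: [0.4933, -0.2528, 0.0389]
ee_rot: [1.097, -2.944, -0.0]
contact_force: [0.0, 0.0, -3.0]
gripper_width: 0.0641
gripper_force: 67.2
```

{"method": "play_rows", "body": {
  "linear": [
    [0,0,0.7],
    [0,0,1.4],
    [0,0,1.4],
    [0,0,1.4]
  ],
  "turn": [0,0,0,0]
}}

```text
clock: 26.72
tool_pos: [0.4935, -0.2529, 0.0381]
ee_rot: [-1.097, 2.944, -0.0]
contact_force: [-2.5, 1.4, 4.0]
gripper_width: 0.0642
gripper_force: 67.8
```

{"method": "play_rows", "body": {
  "linear": [
    [0,0,0],
    [0,0,0],
    [0,0,0],
    [0,0,0],
    [0,0,-10],
    [0,0,-40],
    [0,0,-80],
    [0,0,-100],
    [0,0,-100]
  ],
  "turn": [0,0,0,0,0,0,0,0,0],
  "gripper": 1
}}

```text
clock: 27.85
tool_pos: [0.4944, -0.2536, 0.1397]
ee_rot: [-1.096, 2.942, -0.006]
contact_force: [0.4, -0.5, -0.7]
gripper_width: 0.0853
gripper_force: 0.0
```

Run:
```python
from h import *
c=cam('wrist'); f=c['frame']; s=cam('scene'); t=cam('top')
g=cv2.resize(f[190:350,240:400],(390,390)); h=cv2.resize(s['frame'][200:300,400:500],(390,390),interpolation=cv2.INTER_CUBIC)
cv2.imwrite('pics/c10.png',np.hstack([g,h])[:,:,::-1]); goal(.4558,.0003,.09,130.9)
```

```text
lin [-137.5  214.7   46.1] turn -0.0 | cur [ 0.4924 -0.2521  0.1356] yaw 130.9 q [-0.61 -0.04  1.87 -0.    1.31 -2.89] t 28.0 F [ 0.2  0.2 -0.3] tilt [ 0.001  0.003 -1.   ]
```

View pics/c10.png

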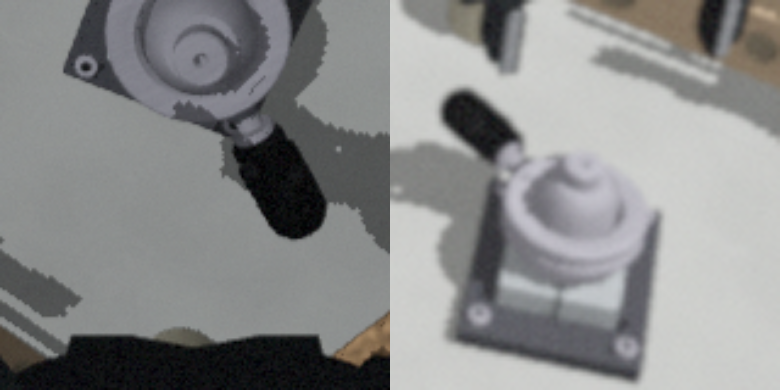

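The large gauge is seated on the shoulder with the handle level. Next, re-grasp the middle gauge at the pose where it was released.

{"method": "play_rows", "body": {
  "linear": [
    [-26,41,0],
    [-54,84,0],
    [-82,128,0],
    [-110,172,0],
    [-130,203,0],
    [-137.5,214.7,20],
    [-137.5,214.7,46],
    [-137.5,214.7,76],
    [-137.5,214.7,100],
    [-137.5,214.7,115],
    [-137.5,214.7,120],
    [-137.5,214.7,120]
  ],
  "turn": [0,0,0,0,0,0,0,0,0,0,0,0],
  "gripper": 0.8
}}

```text
clock: 29.5
tool_pos: [0.4569, -0.0005, 0.0175]
ee_rot: [1.097, -2.944, -0.0]
contact_force: [0.2, -0.4, 0.7]
gripper_width: 0.0767
gripper_force: 0.0
```

Run:
```python
from h import *
goal(.4558,.0003,.0038,130.9)
```

```text
lin [ 0.3  1.3 13.7] turn -0.0 | cur [ 0.4569 -0.0005  0.0175] yaw 130.9 q [-0.16 -0.11  2.16 -0.    1.09 -2.45] t 29.5 F [ 0.2 -0.4  0.7] tilt [ 0.  0. -1.]
```

{"method": "play_rows", "body": {
  "linear": [
    [0,0,4],
    [0,0,8],
    [0,0,8],
    [0,0,8]
  ],
  "turn": [0,0,0,0]
}}

```text
clock: 30.0
tool_pos: [0.4569, -0.0004, 0.0096]
ee_rot: [-1.097, 2.944, -0.0]
contact_force: [0.5, -1.0, -1.1]
gripper_width: 0.0769
gripper_force: 0.0
```

Run:
```python
from h import *
q=[]
for i in range(4):
    capture('top'); q.append(r.sense()['tool_pos'])
print(np.mean(q,0),np.std(q,0)); goal(.4558,.0003,.0038,130.9)
```

```text
[ 0.45697142 -0.00046689  0.00968155] [1.77480149e-05 3.42263933e-06 1.77909036e-05]
lin [0.4 1.3 5.9] turn -0.0 | cur [ 0.4569 -0.0005  0.0097] yaw 130.9 q [-0.16 -0.1   2.16  0.    1.08 -2.45] t 30.2 F [ 0.4  0.3 -0.1] tilt [-0. -0. -1.]
```

{"method": "play_rows", "body": {
  "linear": [
    [0.4,1.3,3],
    [0.4,1.3,5.9],
    [0.4,1.3,5.9],
    [0.4,1.3,5.9]
  ],
  "turn": [0,0,0,0]
}}

```text
clock: 30.7
tool_pos: [0.4556, 0.0003, 0.0035]
ee_rot: [1.097, -2.944, -0.0]
contact_force: [0.2, -0.2, -0.3]
gripper_width: 0.077
gripper_force: 0.0
```

{"method": "play_rows", "body": {
  "linear": [
    [0,0,0],
    [0,0,0],
    [0,0,0],
    [0,0,0],
    [0,0,0],
    [0,0,0]
  ],
  "turn": [0,0,0,0,0,0],
  "gripper": -1
}}

```text
clock: 31.45
tool_pos: [0.4564, 0.0001, 0.0044]
ee_rot: [-1.096, 2.943, -0.002]
contact_force: [-0.7, -0.9, 5.9]
gripper_width: 0.0519
gripper_force: 63.5
```

{"method": "play_rows", "body": {
  "linear": [
    [0,0,-3],
    [0,0,-10],
    [0,0,-25],
    [0,0,-50],
    [0,0,-80],
    [0,0,-110],
    [0,0,-120],
    [0,0,-120],
    [0,0,-120]
  ],
  "turn": [0,0,0,0,0,0,0,0,0]
}}

```text
clock: 32.58
tool_pos: [0.4547, 0.0004, 0.1221]
ee_rot: [1.096, -2.942, -0.002]
contact_force: [0.7, -1.1, -2.6]
gripper_width: 0.0518
gripper_force: 63.1
```

Run:
```python
from h import *
capture('top');capture('top'); goal(.5208,.2609,.115,130.9)
```

```text
lin [-220.4  153.7    6.9] turn -0.0 | cur [4.547e-01 4.000e-04 1.220e-01] yaw 130.9 q [-0.16 -0.28  2.1   0.    1.32 -2.45] t 32.67 F [-0.5  0.  -2.1] tilt [ 0.002  0.002 -1.   ]
```

{"method": "play_rows", "body": {
  "linear": [
    [-30,21,0],
    [-72,50.2,0],
    [-114,79.5,0],
    [-156,108.8,0],
    [-198,138,0],
    [-220,153.7,0],
    [-220,153.7,0],
    [-220,153.7,0]
  ],
  "turn": [0,0,0,0,0,0,0,0]
}}

```text
clock: 33.67
tool_pos: [0.5208, 0.2598, 0.1225]
ee_rot: [1.096, -2.942, 0.001]
contact_force: [-0.2, 0.1, -2.0]
gripper_width: 0.0518
gripper_force: 63.3
```

Run:
```python
from h import *
capture('top');capture('top');c=cam('wrist');save(c,'wm.png'); goal(.5208,.2609,.038,130.9)
```

```text
lin [-0.7  1.4 85.2] turn -0.1 | cur [0.5212 0.2595 0.1232] yaw 130.8 q [ 0.33  0.04  1.81 -0.    1.29 -1.95] t 33.83 F [ 0.2  0.4 -2.7] tilt [ 0.001  0.    -1.   ]
```

{"method": "play_rows", "body": {
  "linear": [
    [-0.7,1.4,15],
    [-0.7,1.4,30],
    [-0.7,1.4,45],
    [-0.7,1.4,57],
    [-0.7,1.4,63],
    [-0.7,1.4,63],
    [-0.7,1.4,63]
  ],
  "turn": [0,0,0,0,0,0,0]
}}

```text
clock: 34.7
tool_pos: [0.5216, 0.2622, 0.0613]
ee_rot: [-1.096, 2.943, -0.0]
contact_force: [0.7, 0.1, -1.5]
gripper_width: 0.0523
gripper_force: 63.3
```

Run:
```python
from h import *
capture('top');capture('top'); goal(.5208,.2609,.038,130.9)
```

```text
lin [ 1.5 -0.4 23.4] turn -0.0 | cur [0.5217 0.2622 0.0614] yaw 130.9 q [ 0.34  0.12  1.84 -0.    1.18 -1.95] t 34.8 F [ 0.5  1.1 -2.1] tilt [-0.001 -0.001 -1.   ]
```

{"method": "play_rows", "body": {
  "linear": [
    [0.7,-0.6,0],
    [0.7,-0.6,3],
    [0.7,-0.6,6],
    [0.7,-0.6,9],
    [0.7,-0.6,12],
    [0.7,-0.6,12]
  ],
  "turn": [0,0,0,0,0,0]
}}

```text
clock: 35.55
tool_pos: [0.5207, 0.261, 0.0481]
ee_rot: [1.097, -2.943, -0.0]
contact_force: [-0.1, 0.5, -2.4]
gripper_width: 0.0521
gripper_force: 63.3
```

{"method": "play_rows", "body": {
  "linear": [
    [0,0,3],
    [0,0,6],
    [0,0,8],
    [0,0,9.5],
    [0,0,9.5],
    [0,0,9.5]
  ],
  "turn": [0,0,0,0,0,0]
}}

```text
clock: 36.3
tool_pos: [0.521, 0.2611, 0.0394]
ee_rot: [-1.097, 2.944, 0.0]
contact_force: [-1.5, -1.3, 1.0]
gripper_width: 0.0516
gripper_force: 63.6
```

{"method": "play_rows", "body": {
  "linear": [
    [0,0,0.5],
    [0,0,0.5],
    [0,0,0.5]
  ],
  "turn": [0,0,0]
}}

```text
clock: 36.67
tool_pos: [0.521, 0.2611, 0.0394]
ee_rot: [1.097, -2.944, 0.0]
contact_force: [-5.4, -1.5, 4.9]
gripper_width: 0.052
gripper_force: 64.1
```

{"method": "play_rows", "body": {
  "linear": [
    [0,0,0],
    [0,0,0],
    [0,0,0],
    [0,0,0],
    [0,0,-10],
    [0,0,-40],
    [0,0,-80],
    [0,0,-80],
    [0,0,-80]
  ],
  "turn": [0,0,0,0,0,0,0,0,0],
  "gripper": 0.75
}}

```text
clock: 37.8
tool_pos: [0.5209, 0.2611, 0.1189]
ee_rot: [-1.097, 2.944, 0.0]
contact_force: [-1.4, -0.2, -0.2]
gripper_width: 0.0752
gripper_force: 0.0
```

Run:
```python
from h import *
capture('top');c=cam('scene');s0=np.load('pics/s.npy').astype(int)
# compare middle handle/ring region with the scene at start (small ring gone): handle pixels, dark
f=c['frame'].astype(int)
for n,g in(('start',s0),('now',f)):
    b=(g[130:195,222:280].max(2)<45).astype(np.uint8)
    k,l,st,ce=cv2.connectedComponentsWithStats(b)
    print(n,[(st[i].tolist(),(ce[i]+[222,130]).round(1).tolist()) for i in range(1,k) if st[i,4]>15])
goal(.555,0,.113,61.9)
```

```text
start [([10, 13, 6, 10, 37], [234.9, 147.0]), ([39, 19, 17, 8, 100], [269.1, 152.4]), ([8, 33, 13, 16, 112], [236.1, 170.8])]
now [([8, 33, 15, 16, 118], [237.0, 170.5])]
lin [ 144.2 -220.     4.4] turn 69.0 | cur [0.5201 0.2607 0.1173] yaw 130.9 q [ 0.34  0.05  1.81 -0.    1.28 -1.95] t 37.9 F [ 0.3  0.  -0.4] tilt [ 0.002  0.001 -1.   ]
```

The middle handle is back at its starting pixel, within 1 px, so that gauge is seated. Next is the small gauge.

{"method": "play_rows", "body": {
  "linear": [
    [18,-27,0],
    [42,-64,0],
    [66,-101,0],
    [90,-137,0],
    [114,-174,0],
    [134,-205,0],
    [144,-219.7,0],
    [144,-219.7,30],
    [144,-219.7,60],
    [144,-219.7,85],
    [144,-219.7,85],
    [144,-219.7,85]
  ],
  "turn": [10,20,30,40,50,60,69,69,69,69,69,69],
  "gripper": 0.5
}}

```text
clock: 39.4
tool_pos: [0.556, 0.0007, 0.0339]
ee_rot: [0.763, 3.047, 0.0]
contact_force: [0.6, 0.3, 0.5]
gripper_width: 0.0643
gripper_force: 0.0
```

Run:
```python
from h import *
capture('top');capture('top');goal(.5549,.0003,.0036,61.9)
```

```text
lin [ 1.6 -1.2 31.3] turn -0.0 | cur [0.5568 0.0006 0.035 ] yaw 61.9 q [-0.13  0.1   1.92  0.    1.13 -1.21] t 39.5 F [ 0.8 -0.   0.2] tilt [-0.002  0.001 -1.   ]
```

{"method": "play_rows", "body": {
  "linear": [
    [1,-0.8,12],
    [1,-0.8,22],
    [1,-0.8,28],
    [1,-0.8,28],
    [1,-0.8,28]
  ],
  "turn": [0,0,0,0,0]
}}

```text
clock: 40.12
tool_pos: [0.5547, 0.0004, 0.0057]
ee_rot: [0.763, 3.047, 0.0]
contact_force: [-0.0, 0.6, -0.0]
gripper_width: 0.064
gripper_force: 0.0
```

Run:
```python
from h import *
capture('top');capture('top');goal(.5549,.0003,.0036,61.9)
```

```text
lin [-0.  -0.1  2.4] turn -0.0 | cur [5.55e-01 4.00e-04 6.00e-03] yaw 61.9 q [-0.13  0.14  1.93 -0.    1.07 -1.21] t 40.23 F [ 0.2 -0.7 -0.5] tilt [-0.001  0.    -1.   ]
```

{"method": "play_rows", "body": {
  "linear": [
    [0,0,1],
    [0,0,2.3],
    [0,0,2.3]
  ],
  "turn": [0,0,0]
}}

```text
clock: 40.6
tool_pos: [0.5544, 0.0005, 0.0032]
ee_rot: [-0.764, -3.047, 0.0]
contact_force: [0.1, 1.3, -0.6]
gripper_width: 0.0641
gripper_force: 0.0
```

{"method": "play_rows", "body": {
  "linear": [
    [0,0,0],
    [0,0,0],
    [0,0,0],
    [0,0,0],
    [0,0,0],
    [0,0,0]
  ],
  "turn": [0,0,0,0,0,0],
  "gripper": -1
}}

```text
clock: 41.35
tool_pos: [0.555, 0.0004, 0.0038]
ee_rot: [0.763, 3.046, 0.0]
contact_force: [0.6, -0.3, 4.1]
gripper_width: 0.0398
gripper_force: 61.0
```

{"method": "play_rows", "body": {
  "linear": [
    [0,0,-3],
    [0,0,-10],
    [0,0,-25],
    [0,0,-50],
    [0,0,-80],
    [0,0,-110],
    [0,0,-120],
    [0,0,-120],
    [0,0,-120]
  ],
  "turn": [0,0,0,0,0,0,0,0,0]
}}

```text
clock: 42.48
tool_pos: [0.5535, 0.0006, 0.1218]
ee_rot: [-0.763, -3.045, 0.0]
contact_force: [-0.0, 0.6, -1.2]
gripper_width: 0.0399
gripper_force: 60.6
```

Run:
```python
from h import *
capture('top');capture('top'); goal(.5207,.2608,.11,61.9)
```

```text
lin [151.6 214.   11.8] turn -0.0 | cur [0.5535 0.0006 0.1216] yaw 61.9 q [-0.13 -0.02  1.88  0.    1.29 -1.21] t 42.58 F [ 0.1  0.7 -1.8] tilt [ 0.003 -0.001 -1.   ]
```

{"method": "play_rows", "body": {
  "linear": [
    [20,28,0],
    [49,69,0],
    [78,110,0],
    [107,151,0],
    [136,192,0],
    [151.6,214,0],
    [151.6,214,0],
    [151.6,214,15],
    [151.6,214,30],
    [151.6,214,40],
    [151.6,214,40],
    [151.6,214,40]
  ],
  "turn": [0,0,0,0,0,0,0,0,0,0,0,0]
}}

```text
clock: 44.08
tool_pos: [0.5221, 0.2605, 0.0836]
ee_rot: [0.764, 3.047, 0.0]
contact_force: [0.8, -0.2, -1.5]
gripper_width: 0.0399
gripper_force: 60.8
```

Run:
```python
from h import *
capture('top');capture('top'); goal(.5207,.2608,.0563,61.9)
```

```text
lin [ 1.5 -0.8 27.8] turn -0.0 | cur [0.5224 0.2608 0.0841] yaw 61.9 q [ 0.34  0.09  1.83  0.    1.22 -0.74] t 44.17 F [ 1.  -0.4 -1.1] tilt [-0.001  0.001 -1.   ]
```

{"method": "play_rows", "body": {
  "linear": [
    [1.4,-0.8,0],
    [1.4,-0.8,4],
    [1.4,-0.8,8],
    [1.4,-0.8,8],
    [1.4,-0.8,8]
  ],
  "turn": [0,0,0,0,0]
}}

```text
clock: 44.8
tool_pos: [0.5201, 0.2606, 0.0752]
ee_rot: [-0.764, -3.047, 0.0]
contact_force: [0.3, 0.0, -1.4]
gripper_width: 0.0399
gripper_force: 60.8
```

Run:
```python
from h import *
capture('top');capture('top'); goal(.5207,.2608,.0563,61.9)
```

```text
lin [-0.3  0.3 19.1] turn -0.0 | cur [0.5203 0.2606 0.0754] yaw 61.9 q [ 0.34  0.1   1.84 -0.    1.2  -0.74] t 44.9 F [ 0.1 -0.5 -1.7] tilt [-0.  0. -1.]
```

{"method": "play_rows", "body": {
  "linear": [
    [-0.4,0.3,2],
    [-0.4,0.3,5],
    [-0.4,0.3,8],
    [-0.4,0.3,10],
    [-0.4,0.3,10]
  ],
  "turn": [0,0,0,0,0]
}}

```text
clock: 45.52
tool_pos: [0.5205, 0.2606, 0.065]
ee_rot: [-0.764, -3.047, 0.001]
contact_force: [0.6, 0.0, -1.5]
gripper_width: 0.0402
gripper_force: 60.8
```

{"method": "play_rows", "body": {
  "linear": [
    [0,0,3],
    [0,0,6],
    [0,0,7.5],
    [0,0,8.3],
    [0,0,8.3],
    [0,0,8.3]
  ],
  "turn": [0,0,0,0,0,0]
}}

```text
clock: 46.28
tool_pos: [0.5208, 0.2607, 0.0571]
ee_rot: [0.764, 3.047, 0.0]
contact_force: [0.2, 0.0, -1.6]
gripper_width: 0.0401
gripper_force: 60.9
```

{"method": "play_rows", "body": {
  "linear": [
    [0,0,0.5],
    [0,0,1],
    [0,0,1],
    [0,0,1]
  ],
  "turn": [0,0,0,0]
}}

```text
clock: 46.78
tool_pos: [0.5208, 0.2607, 0.0567]
ee_rot: [0.763, 3.047, 0.0]
contact_force: [-3.0, -1.9, 5.5]
gripper_width: 0.0402
gripper_force: 61.5
```

{"method": "play_rows", "body": {
  "linear": [
    [0,0,0],
    [0,0,0],
    [0,0,0],
    [0,0,0],
    [0,0,-10],
    [0,0,-50],
    [0,0,-110],
    [0,0,-160],
    [0,0,-160],
    [0,0,-160]
  ],
  "turn": [0,0,0,0,0,0,0,0,0,0],
  "gripper": 0.5
}}

```text
clock: 48.02
tool_pos: [0.5205, 0.2606, 0.2161]
ee_rot: [0.764, 3.047, 0.0]
contact_force: [-0.7, -0.2, -1.1]
gripper_width: 0.0642
gripper_force: 0.0
```

Run:
```python
from h import *
s0=np.load('pics/s.npy').astype(int)
f=cam('scene')['frame'].astype(int)
for n,g in(('start',s0),('now',f)):
    b=(g[130:195,222:280].max(2)<45).astype(np.uint8)
    k,l,st,ce=cv2.connectedComponentsWithStats(b)
    print(n,[(st[i].tolist(),(ce[i]+[222,130]).round(1).tolist()) for i in range(1,k) if st[i,4]>15])
# white small ring/middle ring: residual image shift of the stack
A=s0[140:178,240:264].mean(2).astype(np.float32);B=f[140:178,240:264].mean(2).astype(np.float32)
print(cv2.phaseCorrelate(A,B,cv2.createHanningWindow(A.shape[::-1],cv2.CV_32F)),np.abs(A-B).mean())
goal(.52,.26,.2)
```

```text
start [([10, 13, 6, 10, 37], [234.9, 147.0]), ([39, 19, 17, 8, 100], [269.1, 152.4]), ([8, 33, 13, 16, 112], [236.1, 170.8])]
now [([39, 19, 17, 8, 97], [269.2, 152.5]), ([8, 33, 15, 16, 122], [236.8, 170.8])]
((0.9387900891919383, -0.1035962827789021), 0.4711846138040225) 19.01535
lin [-0.3 -0.3 14.8] turn 0 | cur [0.5199 0.2604 0.2148] yaw 61.9 q [ 0.34 -0.04  1.73  0.    1.45 -0.74] t 48.08 F [ 0.7 -0.7 -0.5] tilt [ 0.001 -0.002 -1.   ]
```

Both handles are back at their starting pixels (within 1 px), and the gripper is clear and open.

Run:
```python
from plant import order
print(order.close_job())
```

```text
the job is handed in; nothing more can be done
None
```

The job is handed in at about 48 s with no verdict returned: the large gauge is on the shaft's shoulder, and the middle and small gauges are back on their steps, their handles within 1 px of their starting positions in the scene camera.

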